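# Put the work lamp's battery pack on charge

## Task

The work lamp's battery pack is flat: put it on charge. Press the pack in so that its loaded catches come free, pinch the two side tabs together and draw it straight up, leaving the lamp standing where it is; then push it gently but fully home in the charger's dock, so that both catches lock there when you let go. Do not knock the spray cans over.

Things in the scene. Friction and masses are not known exactly. Their poses are not given: they have to be found in the camera images.
- pack: Battery pack standing in the lamp, about 0.27 kg, black plastic. Origin: middle of its underside; z up, y across the tabs. z 0 to 42 mm: stem 36 (x) x 42 (y) mm, its lowest 3 mm 0.8 mm slimmer all round. z 42 to 90: head 52 x 48 mm with a grey ribbed tab on each y side, 29 mm wide, z 46 to 78 mm; 60 mm over both tabs, 49 mm when both are pressed in. May go into the dock either way round.
- tab_left (a joint): Tab on the pack's +y side, one piece with its catch low on the stem. 0 = sprung out, 0.0055 m = fully in; takes 3 N to start, 10 N fully in. Locked, the catch hooks 3 mm up behind a lip: the tab then gives only 0.8 mm, however hard it is pinched. Once the pack is pressed about 4 mm down (to the floor) against the spring under it, both tabs go in and the pack can be drawn out.
- tab_right (a joint): The same tab on the pack's -y side: 0 = sprung out, 0.0055 m = fully in.
- lamp: Cordless work lamp, 2.2 kg, standing loose: a pull of 20 N on a locked pack lifts it. Origin: under the middle of the pack, on the bench; x towards the lamp head. Grey base x -42 to 45, y -50 to 50, 52 mm high, with the pack's receptacle in its top; the head lies tilted behind it, x 38 to 114, y -66 to 66, up to 90 mm high.
- lamp_seat (a point): Middle of the receptacle's floor in the lamp, 12 mm above the bench, 40 mm below its mouth; axes as the lamp's. A locked pack rides 3.8 mm above it, pushed up against its catches by a spring of 11 N (14 N when the pack is pressed down on the floor). Pinching harder adds friction: about 25 N of grip and a push of 10 to 20 N free it.
- charger: Black charger, fixed. Origin: on the bench under the mid position of its dock; housing x -84 to 42, y -47 to 47 mm, 46 mm high. The grey dock (rim 50 x 62 mm, mouth 54 mm above the bench, opening 38 (x) x 44 (y) mm, lead-in 1.2 mm wide) floats on soft rubber: it stands up to 5 mm off mid in x and in y and stays where left (2.5 N shifts it), and sinks 1 mm per 2.5 N, at most 8.5 mm.
- charger_seat (a point): Mid position of the dock's floor when unloaded, 14 mm above the bench, 40 mm below the mouth; axes as the charger's. The pack goes in with its y along this y. A spring under the pack (8 N at the floor) must be overcome and the dock sinks meanwhile, so judge by force: a push of 12 to 20 N is home; over 50 N between pack and charger breaks it. Locked and let go, the pack rides about 2 mm above this point.
- spray_oil: Blue spray can, 66 mm wide, 211 mm high, standing loose at the back; origin at the middle of its foot, z up.
- spray_brake: Red spray can, 66 mm wide, 211 mm high, standing loose at the back; origin at the middle of its foot, z up.

How it is judged:
On the way:
1. the pack is freed and drawn up clear of its catches, out of the lamp (z of pack in the frame of lamp_seat above 0.045 m), for 0.1 s.
At the end, for the whole second after the job is handed in: The pack stands in the charger's dock, less than 5 mm above the dock floor's mid position, within 9 mm of it sideways, upright within 2 degrees and square to the charger within 7 degrees, with both tabs sprung out (pressed less than 1.5 mm: both catches locked), at rest (z of pack in the frame of charger_seat between -0.006 and 0.005 m and horizontal distance between pack and charger_seat below 0.009 m and angle between pack's own z axis and vertical below 0.035 rad and angle between the x axis of pack and the x axis of charger, either way round below 0.12 rad and linear speed of pack below 0.01 m/s and value of joint each of tab_left, tab_right below 0.0015 m); the robot touches nothing.
It fails at once if the lamp is lifted or dragged 20 mm or more from its place (distance of lamp from where it was at the start of the episode above 0.02 m).
It fails at once if the pack is forced against the charger with over 50 N (contact force between pack and charger above 50 N).
It fails at once if a spray can is knocked over (angle between any of spray_oil, spray_brake's own z axis and vertical above 0.5 rad).
It also fails if it takes over 64 s, if anything falls off the work surface, if the arm or the gripper's body presses on something with over 40 N, if the wrist force passes 120 N, or if a joint passes its speed limit or range.

## Robot

A 6-joint arm with a two-finger parallel gripper is mounted at the origin on the work surface; the furniture and walls round the work are solid. World frame = base frame: x ahead of the robot, y to its left, z up, the work surface at z = 0. Lengths are in m, angles in rad, forces in N, time in s.
With the tool pointing down it reaches from about 0.15 to 0.775 m from the base axis. Payload 6.1 kg.
Tool frame: the origin (TCP) lies at the centre of the arm's flange, where the gripper is bolted on; the fingertips stand 173 mm ahead of it and the grasp point (between the pads) lies 155 mm ahead of it; z points along the fingers, y is the direction in which the jaws open and shut (so a half turn about z gives the same grasp; the last joint's range is limited). The gripper opens to 85 mm and grips with 20 to 120 N. Pads are 22 mm wide; open, the fingers measure 114 mm over their backs; the gripper's body (76 mm by 85 mm) begins 54 mm behind the grasp point. The pads swing forward as they close: fully open they stand 13 mm farther back than shut.
Start: joints at [1.34, 0.126, -0.04, 1.405, 0, 1.571], TCP at [0.12, 0.511, 0.405] pointing down, gripper open.
Joint ranges: [-2.72, 2.72], [-0.95, 1.95], [-1.27, 1.35], [-1.78, 2.02], [-1.46, 1.47], [-3.14, 3.14]. Speed limits (rad/s): [2.39, 2.39, 3.01, 3.14, 3.14, 3.14].

## Interface

Orientations are given as a rotation vector (axis times angle).
In Python, from workcell import get_obs, optics, job, finder gives the robot as it stands.
- The arm moves only by the tool play_rows, never from a script. Its argument "steps" is a list of rows, each a list of 7 numbers: the shift along the tool's x, y, z in units of 30 mm (1.0 is 30 mm), then the turn, a rotation vector about the tool's x, y, z in units of 8 degrees (1.0 is 8 degrees), then the opening, from -1 (shut) to 1 (fully open), so that 0 is half open. A call has 1 to 5 rows; each row is the pose to reach, as a shift and turn from the pose measured when the call began, along the tool's axes at that moment; what a row does not reach only later rows make up. A row lasts 1/10 s, in which the tool goes at most 50 mm and 8.59 degrees, less where a joint would pass 70% of its speed; a pose out of reach is approached as far as the arm can. A call with a gripper value outside its range is refused whole. The fingers move at their own pace and stop on an object; the grip force is fixed at half the most. Time passes only in rows, so rows that repeat a pose let the fingers close. It gives the time, the measured TCP pose, the force and the opening at its end, in the units of the state.
- get_obs(): the state, without advancing time (a new reading comes with each control period).
- optics.camera(name): name is "scene" or "top" or "wrist"; returns a dict with "image" (420x560x3 uint8, blue, green, red), "intrinsics" (3x3 intrinsics, pixels), "xyz" and "orientation" of the camera in the world; the wrist camera has in their place "hand_eye" (4x4, takes a point from camera to tool coordinates, whose origin is the TCP and whose axes are the flange's). Camera axes: x right, y down, z forward; pixel columns grow to the right and rows downward; lengths in m; the calibration is good to about 2 mm. A picture is of the moment at which its call begins: read the wrist's pose just before it. There is no depth.
- job.close_job(): hands the job in, once; it reports no verdict.
Trained networks look in the newest picture that a camera, given by its name, has taken for a name from the list of things; names that differ only in an ending like _2 or _b are one class to them, and where a whole thing is asked for, a point or a joint stands for the part that bears it (a point fixed in the world has none). Each returns a list of dicts, best first, with "p" (0 to 1); they miss things now and then, are a little off and sometimes report something else, mostly with a low value. They report only what shows in the picture. A call takes as long as a camera call.
- finder.find_in(camera, query): "position" ([x, y, z] in m, in world coordinates, good to about 4 mm: the middle of the surface that is visible of it).
- finder.cut_out(camera, query): "pixels" (420x560 bool, what is visible of it).
- finder.tip_of(camera, query): "position" ([x, y, z] in m, in world coordinates, good to about 4 mm: a listed point, or the origin of a listed thing).
The state is a dict: "time": time; "qpos": joint angles; "joint_velocities": joint speeds; "joint_torque": joint torques, N m; "position": TCP position; "orientation": TCP orientation; "ft_force": force on the tool from outside, world axes, zero at the start; "ft_torque": the same for the moment, N m; "grip_width": finger opening in m.
Only numpy, scipy, OpenCV 4.12 (cv2) and the standard library are available. Lean on these libraries where they do the work, as an engineer would, in place of code of your own. Each camera call takes 0.05 s, during which the arm holds its last target. There are 200 camera calls.

## Working session

There is one attempt and no reset: what is moved stays moved. The work goes in short steps, Python scripts to look and compute and a tool call to move; the robot and the scene stay as the last step left them, time stands still between calls to the robot, and variables do not carry over. Pictures are saved under pics/ and viewed, about 8 in all and at most 12, crops included, and the job is handed in when it is done.

Besides the shell and the picture viewer there is one more tool, called after ">>>" by a JSON object that holds its "method" and its "body". play_rows: Moves the arm, as the interface text tells. Its arguments: {"type":"object","properties":{"steps":{"type":"array","items":{"type":"array","items":{"type":"number"}}}},"required":["steps"]}

```bash
mkdir -p pics; ls; cat > h.py <<'E'
import numpy as np, cv2
from scipy.spatial.transform import Rotation as R
from workcell import get_obs, optics, job, finder
def pose():
    o=get_obs(); return np.array(o['position']),R.from_rotvec(o['orientation'])
E
python3 - <<'E'
from h import *
o=get_obs()
for k,v in o.items(): print(k,np.round(v,3))
p,r=pose(); print(r.as_matrix().round(3))
ims=[]
for c in ['scene','top','wrist']:
    d=optics.camera(c); cv2.imwrite(f'pics/{c}0.png',d['image'])
    if c!='wrist': print(c,np.round(d['intrinsics'],1).tolist(),np.round(d['xyz'],3),np.array(d['orientation']).round(3).tolist())
    else: print(np.round(d['hand_eye'],3).tolist())
    for q in ['pack','lamp','lamp_seat','charger','charger_seat','spray_oil','spray_brake','tab_left','tab_right']:
        for f in ('find_in','tip_of'):
            try: l=getattr(finder,f)(c,q)
            except Exception as e: print(q,f,e); continue
            print(c,q,f,[(np.round(x['position'],3).tolist(),round(x['p'],2)) for x in l[:2]])
print(get_obs()['time'])
E
```

```text
pics
time 0.0
qpos [ 1.34   0.126 -0.041  1.405 -0.     1.571]
joint_velocities [ 0.001 -0.     0.    -0.001 -0.001 -0.   ]
joint_torque [ 0.0000e+00 -4.3591e+01  3.5293e+01  1.7000e-02 -0.0000e+00  0.0000e+00]
position [0.12  0.511 0.404]
orientation [-3.620e-01 -3.121e+00  3.000e-03]
ft_force [ 0.267  0.13  -0.831]
ft_torque [ 0.032  0.023 -0.062]
grip_width 0.086
[[-0.973  0.229 -0.   ]
 [ 0.229  0.973 -0.002]
 [-0.    -0.002 -1.   ]]
scene [[535.8, 0.0, 280.0], [0.0, 535.8, 209.3], [0.0, 0.0, 1.0]] [0.315 0.237 0.8  ] [-0.886, 2.771, -0.716]
scene pack find_in [([0.447, -0.223, 0.103], 0.67), ([0.45, -0.212, 0.08], 0.59)]
scene pack tip_of [([0.452, -0.236, 0.016], 0.78), ([0.455, -0.237, -0.002], 0.62)]
scene lamp find_in [([0.491, -0.209, 0.05], 0.73)]
scene lamp tip_of [([0.456, -0.238, -0.001], 0.82)]
scene lamp_seat find_in [([0.492, -0.215, 0.052], 0.72)]
scene lamp_seat tip_of []
scene charger find_in [([0.403, -0.07, 0.043], 0.63)]
scene charger tip_of [([0.429, -0.074, 0.0], 0.91), ([0.449, -0.234, 0.014], 0.68)]
scene charger_seat find_in [([0.401, -0.068, 0.04], 0.59)]
[... 1704 characters left out ...]
-0.311, 0.079], [1.0, -0.0, -0.0, -0.001], [-0.0, -0.311, 0.951, 0.032], [0.0, 0.0, 0.0, 1.0]]
wrist pack find_in []
wrist pack tip_of []
wrist lamp find_in []
wrist lamp tip_of []
wrist lamp_seat find_in []
wrist lamp_seat tip_of []
wrist charger find_in []
wrist charger tip_of []
wrist charger_seat find_in []
wrist charger_seat tip_of []
wrist spray_oil find_in []
wrist spray_oil tip_of []
wrist spray_brake find_in []
wrist spray_brake tip_of []
wrist tab_left find_in []
tab_left tip_of it knows: charger, charger_seat, lamp, lamp_seat, pack, spray_brake, spray_oil
wrist tab_right find_in []
tab_right tip_of it knows: charger, charger_seat, lamp, lamp_seat, pack, spray_brake, spray_oil
2.55
```

View pics/top0.png

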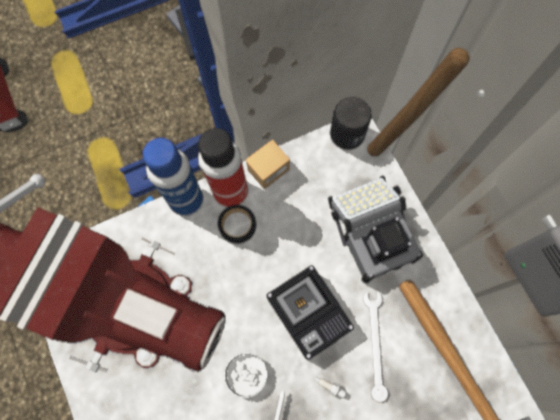

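View pics/scene0.png

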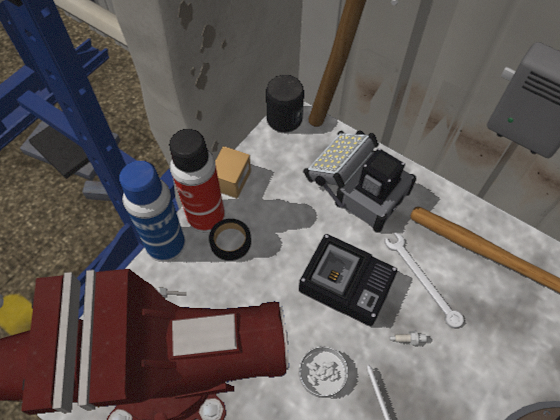

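```bash
cat >> h.py <<'E'
def cam(name):
    p,r=pose(); d=optics.camera(name); K=np.array(d['intrinsics'])
    if name=='wrist':
        T=np.eye(4);T[:3,:3]=r.as_matrix();T[:3,3]=p;T=T@np.array(d['hand_eye'])
        return d['image'],K,T[:3,:3],T[:3,3]
    return d['image'],K,R.from_rotvec(d['orientation']).as_matrix(),np.array(d['xyz'])
def ortho(c,cx,cy,z,half=.1,n=390):
    """plane z seen from above: col -> -y, row -> -x"""
    im,K,Rc,t=c
    # pixel(u,v): x=cx+half-v*s, y=cy+half-u*s
    s=2*half/n
    A=np.array([[0,-s,cx+half],[-s,0,cy+half],[0,0,z],[0,0,1.]])
    P=K@np.hstack([Rc.T,(-Rc.T@t)[:,None]])
    H=P@A
    return cv2.warpPerspective(im,np.linalg.inv(H),(n,n),flags=cv2.INTER_CUBIC)
E
python3 - <<'E'
from h import *
t=cam('top'); s=cam('scene')
a=[ortho(t,.452,-.238,.098),ortho(s,.452,-.238,.098)]
b=[ortho(t,.425,-.072,.054),ortho(s,.425,-.072,.054)]
o=np.vstack([np.hstack(a),np.hstack(b)])
for k in range(0,780,39):
    cv2.line(o,(k,0),(k,5),(0,255,255),1);cv2.line(o,(0,k),(5,k),(0,255,255),1)
    cv2.line(o,(k,390),(k,395),(0,255,255),1);cv2.line(o,(390,k),(395,k),(0,255,255),1)
o=cv2.resize(o,(600,600),interpolation=cv2.INTER_AREA)
cv2.imwrite('pics/orth.png',o)
# rect of charger housing at 46mm and pack in both cams
for nm,c in (('top',t),('scene',s)):
  for q,z in (('charger',.046),('pack',.0978)):
    l=finder.cut_out(nm,q)
    if not l: continue
    m=l[0]['pixels'].astype(np.uint8)
    im,K,Rc,tt=c
    pts=max(cv2.findContours(m,0,1)[0],key=len).reshape(-1,2)
    d=np.c_[pts,np.ones(len(pts))]@np.linalg.inv(K).T@Rc.T
    w=tt+d*((z-tt[2])/d[:,2])[:,None]
    print(nm,q,l[0]['p'],cv2.minAreaRect((w[:,:2]*1000).astype(np.float32)))
E
```

```text
top charger 0.89 ((404.0326232910156, -75.84210968017578), (124.5442886352539, 95.14813232421875), 7.623182773590088)
top pack 0.91 ((448.673583984375, -233.85696411132812), (66.49893951416016, 55.98808288574219), 88.93404388427734)
scene charger 0.95 ((401.2293395996094, -67.94961547851562), (125.52719116210938, 108.79750061035156), 8.19690990447998)
scene pack 0.67 ((445.63818359375, -225.88958740234375), (78.45638275146484, 59.03892135620117), 87.88087463378906)
```

View pics/orth.png

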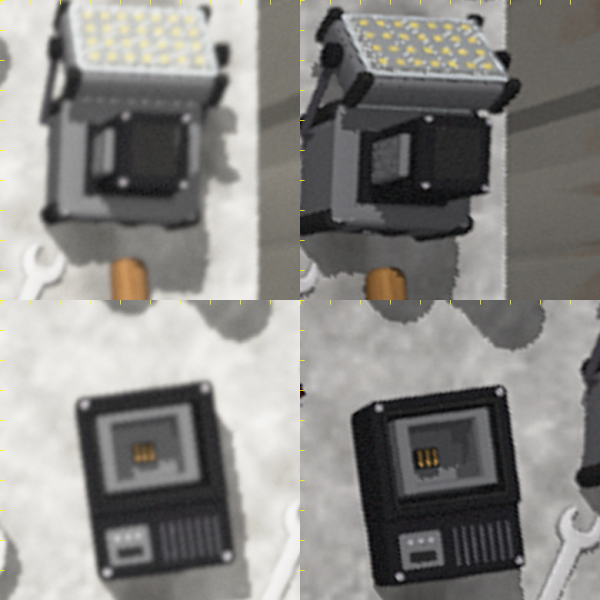

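>>> {"method": "play_rows", "body": {"steps": [[-1, -1.3, -1, 0, 0, 0, 1], [-2, -2.6, -1, 0, 0, 0, 1], [-3, -3.9, -1, 0, 0, 0, 1], [-4, -5.2, -1, 0, 0, 0, 1], [-5, -6.6, -1, 0, 0, 0, 1]]}}

```text
time: 3.35
position: [0.2188, 0.2877, 0.4348]
orientation: [0.36, 3.12, 0.001]
ft_force: [1.5, -0.1, -0.7]
grip_width: 0.0856
```

>>> {"method": "play_rows", "body": {"steps": [[-1, -1.3, 0, 0, 0, 0, 1], [-2, -2.6, 0, 0, 0, 0, 1], [-3, -3.9, 0, 0, 0, 0, 1], [-4, -5.2, 0, 0, 0, 0, 1], [-5, -6.6, 0, 0, 0, 0, 1]]}}

```text
time: 3.85
position: [0.3191, 0.0603, 0.4352]
orientation: [0.359, 3.119, 0.002]
ft_force: [1.3, 1.3, 0.4]
grip_width: 0.0855
```

>>> {"method": "play_rows", "body": {"steps": [[-1, -1.3, 0, 0, 0, 0, 1], [-2, -2.6, 0, 0, 0, 0, 1], [-3, -3.9, 0, 0, 0, 0, 1], [-4, -5.2, 0, 0, 0, -0.7, 1], [-5, -6.6, 0, 0, 0, -1.4, 1]]}}

```text
time: 4.35
position: [0.4198, -0.1675, 0.4354]
orientation: [0.048, 3.138, 0.002]
ft_force: [0.8, -0.1, 0.7]
grip_width: 0.0853
```

```bash
python3 - <<'E'
from h import *
w=cam('wrist')
for q in ['pack','lamp','charger','charger_seat']:
    print(q,[(np.round(x['position'],4).tolist(),round(x['p'],2)) for x in finder.tip_of('wrist',q)[:2]])
for q in ['tab_left','tab_right']:
    print(q,[(np.round(x['position'],4).tolist(),round(x['p'],2)) for x in finder.find_in('wrist',q)[:2]])
a=ortho(w,.452,-.240,.1058,.05); b=ortho(w,.425,-.072,.054,.05)
cv2.imwrite('pics/w1.png',np.hstack([a,b])); cv2.imwrite('pics/w1raw.png',w[0])
print(get_obs()['time'],pose()[0])
E
```

```text
pack [([0.4241, -0.077, 0.0116], 0.73), ([0.4476, -0.2399, 0.0163], 0.63)]
lamp [([0.4553, -0.2407, -0.0031], 0.72)]
charger [([0.4283, -0.0759, 0.0002], 0.76)]
charger_seat [([0.4288, -0.0729, 0.0153], 0.6)]
tab_left []
tab_right [([0.4524, -0.2099, 0.0918], 0.39)]
4.7 [ 0.41924932 -0.16431144  0.43544321]
```

View pics/w1.png

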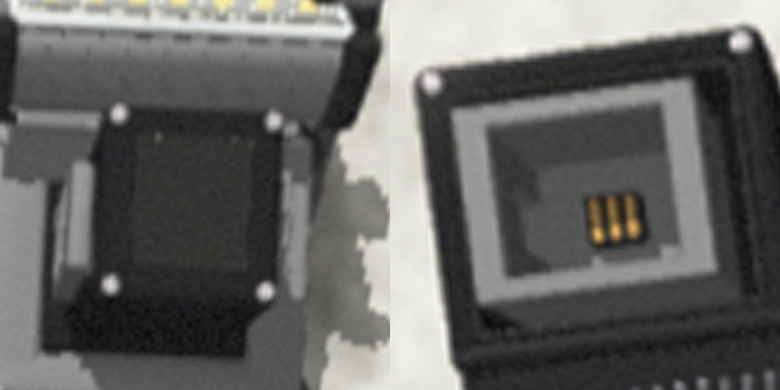

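>>> {"method": "play_rows", "body": {"steps": [[-0.5, -1.2, 0.6, 0, 0, 0.1, 1], [-1.1, -2.47, 1.2, 0, 0, 0.1, 1], [-1.1, -2.47, 2.0, 0, 0, 0.1, 1], [-1.1, -2.47, 2.0, 0, 0, 0.1, 1], [-1.1, -2.47, 2.0, 0, 0, 0.1, 1]]}}

```text
time: 5.2
position: [0.4496, -0.2381, 0.376]
orientation: [0.071, 3.139, 0.002]
ft_force: [-0.8, -1.3, 0.6]
grip_width: 0.0852
```

```bash
python3 - <<'E'
from h import *
w=cam('wrist')
a=ortho(w,.450,-.240,.1058,.05); b=ortho(w,.425,-.072,.054,.05)
cv2.imwrite('pics/w2.png',np.hstack([a,b]))
o=get_obs();print(o['time'],pose()[0],pose()[1].as_matrix().round(4).tolist(),o['ft_force'],np.abs(o['joint_velocities']).max())
E
```

```text
5.25 [ 0.44981157 -0.23818046  0.37690074] [[-0.999, 0.0453, 0.0038], [0.0453, 0.999, 0.0005], [-0.0038, 0.0007, -1.0]] [-0.02242542 -0.18904312  0.4452701 ] 0.01630587343648795
```

View pics/w2.png

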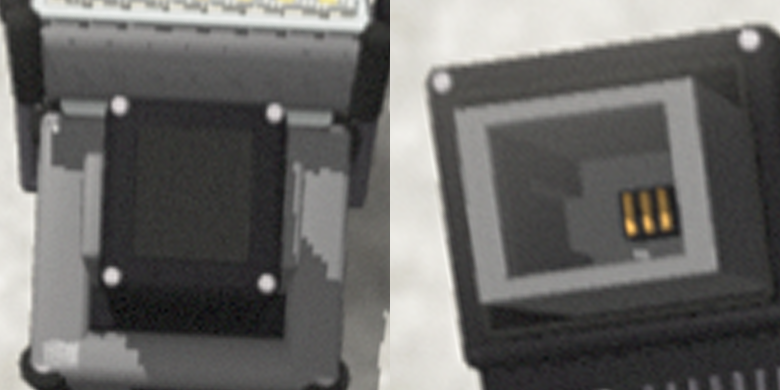

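>>> {"method": "play_rows", "body": {"steps": [[0, -0.04, 1.3, 0, 0, 0, 1], [0, -0.04, 2.6, 0, 0, 0, 1], [0, -0.04, 3.6, 0, 0, 0, 1], [0, -0.04, 4.4, 0, 0, 0, 1], [0, -0.04, 4.7, 0, 0, 0, 1]]}}

```text
time: 5.75
position: [0.4499, -0.2382, 0.2354]
orientation: [0.069, 3.138, 0.002]
ft_force: [-0.0, -0.7, 0.4]
grip_width: 0.0853
```

>>> {"method": "play_rows", "body": {"steps": [[0, 0, 0, 0, 0, 0, 0.6], [0, 0, 0, 0, 0, 0, 0.45], [0, 0, 0, 0, 0, 0, 0.35], [0, 0, 0, 0, 0, 0, 0.35], [0, 0, 0, 0, 0, 0, 0.35]]}}

```text
time: 6.25
position: [0.4506, -0.2386, 0.2376]
orientation: [0.069, 3.135, -0.001]
ft_force: [-1.9, 0.6, 6.6]
grip_width: 0.0574
```

>>> {"method": "play_rows", "body": {"steps": [[0, 0, 0.1, 0, 0, 0, 0.3], [0, 0, 0.2, 0, 0, 0, 0.3], [0, 0, 0.2, 0, 0, 0, 0.3], [0, 0, 0.2, 0, 0, 0, 0.3]]}}

```text
time: 6.65
position: [0.4516, -0.2391, 0.2342]
orientation: [0.069, 3.13, -0.004]
ft_force: [-1.4, -0.1, 8.1]
grip_width: 0.0558
```

>>> {"method": "play_rows", "body": {"steps": [[0, 0, 0.15, 0, 0, 0, 0.25], [0, 0, 0.25, 0, 0, 0, 0.2], [0, 0, 0.25, 0, 0, 0, 0.15], [0, 0, 0.25, 0, 0, 0, 0.15]]}}

```text
time: 7.05
position: [0.4527, -0.2393, 0.2295]
orientation: [0.069, 3.125, -0.005]
ft_force: [-1.0, 2.1, 11.0]
grip_width: 0.049
```

>>> {"method": "play_rows", "body": {"steps": [[0, 0, 0, 0, 0, 0, 0], [0, 0, 0, 0, 0, 0, 0], [0, 0, -0.1, 0, 0, 0, 0], [0, 0, -0.2, 0, 0, 0, 0]]}}

```text
time: 7.45
position: [0.4529, -0.2393, 0.2369]
orientation: [0.069, 3.124, -0.005]
ft_force: [3.7, 0.1, -4.3]
grip_width: 0.0463
```

>>> {"method": "play_rows", "body": {"steps": [[0, 0, -0.15, 0, 0, 0, 0], [0, 0, -0.3, 0, 0, 0, 0], [0, 0, -0.5, 0, 0, 0, 0]]}}

```text
time: 7.75
position: [0.4527, -0.2393, 0.2522]
orientation: [0.069, 3.123, -0.005]
ft_force: [-0.9, 1.3, -2.5]
grip_width: 0.0468
```

```bash
python3 - <<'E'
from h import *
c=cam('scene'); o=get_obs(); print(o['ft_force'],o['ft_torque'],o['grip_width'],o['position'],pose()[1].as_matrix().round(4).tolist())
w=cam('wrist')
im=cv2.resize(c[0][110:260,260:460],(800,600),interpolation=cv2.INTER_CUBIC)
cv2.imwrite('pics/s3.png',cv2.resize(np.hstack([cv2.resize(im,(560,420)),w[0]]),(800,300)))
E
```

```text
[-1.59570798  2.43215987 -1.40212651] [0.27317544 0.83003158 0.09111437] 0.0468595253726914 [ 0.45265681 -0.23929583  0.2531487 ] [[-0.9989, 0.044, 0.0177], [0.044, 0.999, -0.0039], [-0.0178, -0.0031, -0.9998]]
```

View pics/s3.png

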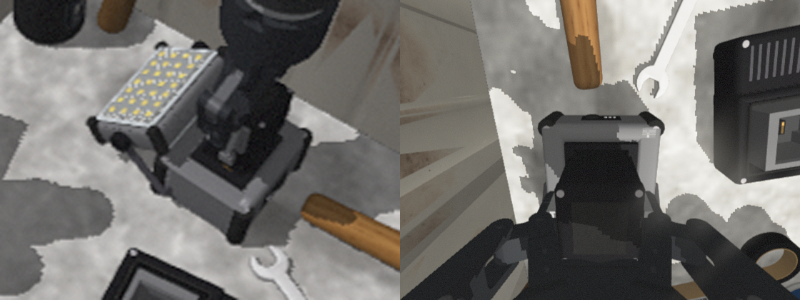

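>>> {"method": "play_rows", "body": {"steps": [[-0.01, 0, -0.6, 0, 0, 0, 0], [-0.02, 0, -1.2, 0, 0, 0, 0], [-0.04, 0, -2.0, 0, 0, 0, 0], [-0.06, 0, -3.0, 0, 0, 0, 0], [-0.06, 0, -3.2, 0, 0, 0, 0]]}}

```text
time: 8.35
position: [0.4534, -0.2394, 0.3518]
orientation: [0.069, 3.119, -0.009]
ft_force: [0.3, -0.7, -2.5]
grip_width: 0.0463
```

```bash
python3 - <<'E'
from h import *
o=get_obs(); print(o['time'],o['ft_force'],o['grip_width'],o['position'],pose()[1].as_matrix().round(4).tolist())
c=cam('top');w=cam('wrist');s=cam('scene')
for k in ('top','scene','wrist'):
    print(k,[(np.round(x['position'],4).tolist(),round(x['p'],2)) for x in finder.tip_of(k,'pack')[:2]],[(np.round(x['position'],4).tolist(),round(x['p'],2)) for x in finder.tip_of(k,'lamp')[:1]])
im=s[0][60:260,240:500]
cv2.imwrite('pics/s4.png',np.hstack([cv2.resize(im,(400,400)),cv2.resize(w[0],(400,400))]))
E
```

```text
8.35 [ 0.30531426 -0.6940759  -2.4535519 ] 0.046310630464920316 [ 0.45337394 -0.23938594  0.35179943] [[-0.9988, 0.044, 0.0219], [0.0439, 0.999, -0.0063], [-0.0221, -0.0053, -0.9997]]
top [([0.4676, -0.246, 0.1347], 0.7)] [([0.4547, -0.24, 0.003], 0.7)]
scene [([0.4633, -0.2388, 0.1336], 0.88)] [([0.4487, -0.2362, -0.0029], 0.65)]
wrist [([0.4607, -0.2431, 0.1339], 0.68)] [([0.4533, -0.2416, -0.002], 0.6)]
```

View pics/s4.png

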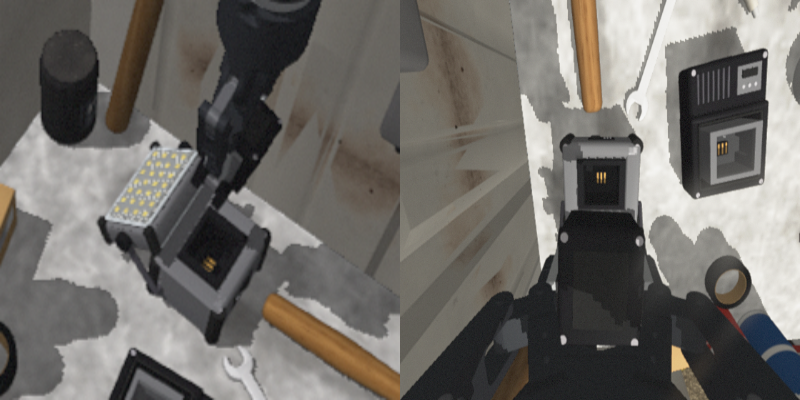

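>>> {"method": "play_rows", "body": {"steps": [[0.2, 1.1, 0, -0.01, 0.04, -0.3, 0], [0.5, 2.4, 0, -0.02, 0.08, -0.6, 0], [0.8, 3.7, 0, -0.03, 0.12, -0.9, 0], [1.1, 5, 0, -0.04, 0.16, -1.2, 0], [1.14, 5.5, 0, -0.04, 0.16, -1.29, 0]]}}

```text
time: 9.3
position: [0.4244, -0.0702, 0.3463]
orientation: [0.219, -3.126, -0.005]
ft_force: [0.9, 0.0, -2.9]
grip_width: 0.0472
```

```bash
cat >> h.py <<'E'
S=np.array([[.0219,.0197,.09],[.0219,-.0197,.09],[-.0219,-.0197,.09],[-.0219,.0197,.09]])
def packpose(w,guess_tool):
    """bright round screws on the head; guess_tool = pack pose (4x4) in tool frame"""
    im,K,Rc,t=w; p,r=pose()
    Pw=(S@guess_tool[:3,:3].T+guess_tool[:3,3])@r.as_matrix().T+p
    q=(Pw-t)@Rc; uv=q[:,:2]/q[:,2:]*[K[0,0],K[1,1]]+K[:2,2]
    g=cv2.cvtColor(im,cv2.COLOR_BGR2GRAY)
    m=cv2.connectedComponentsWithStats((g>150).astype(np.uint8))
    cs=[(m[3][i],m[2][i,4]) for i in range(1,m[0]) if 8<m[2][i,4]<150]
    return uv,cs
E
python3 - <<'E'
from h import *
p,r=pose();print(p,r.as_matrix().round(4).tolist(),get_obs()['time'])
w=cam('wrist');cv2.imwrite('pics/w5.png',w[0])
G=np.eye(4);G[:3,:3]=np.diag([-1,1,-1.]);G[:3,3]=[-.005,0,.2175]
uv,cs=packpose(w,G);print(uv.round(0).tolist());print(*[(c.round(1).tolist(),a) for c,a in cs],sep='\n')
print(w[1])
E
```

```text
[ 0.42442954 -0.07019315  0.34625984] [[-0.9902, -0.1391, -0.008], [-0.1391, 0.9903, 0.0027], [0.0076, 0.0037, -1.0]] 9.3
[[330.0, 385.0], [235.0, 385.0], [230.0, 294.0], [336.0, 294.0]]
([141.0, 6.6], np.int32(87))
([223.5, 3.5], np.int32(22))
([218.2, 92.7], np.int32(33))
([320.4, 120.7], np.int32(27))
([308.9, 127.2], np.int32(11))
([292.6, 146.4], np.int32(27))
([300.5, 146.4], np.int32(25))
([308.1, 146.7], np.int32(27))
([442.1, 147.3], np.int32(9))
([306.1, 151.8], np.int32(10))
([44.0, 160.2], np.int32(13))
([436.8, 164.3], np.int32(10))
([51.2, 168.3], np.int32(85))
([421.6, 177.4], np.int32(11))
([141.6, 180.2], np.int32(73))
([306.0, 194.9], np.int32(15))
([306.7, 211.0], np.int32(121))
([154.6, 258.5], np.int32(36))
([143.3, 256.4], np.int32(9))
([148.3, 275.0], np.int32(53))
([215.1, 300.1], np.int32(39))
([408.1, 304.9], np.int32(133))
([45.3, 351.1], np.int32(149))
([228.4, 356.7], np.int32(56))
([328.0, 359.3], np.int32(57))
([125.2, 363.9], np.int32(50))
([237.2, 361.5], np.int32(13))
([176.4, 394.0], np.int32(49))
[[297.55987477   0.         279.31902706]
 [  0.         297.55987477 212.09575369]
 [  0.           0.           1.        ]]
```

View pics/w5.png

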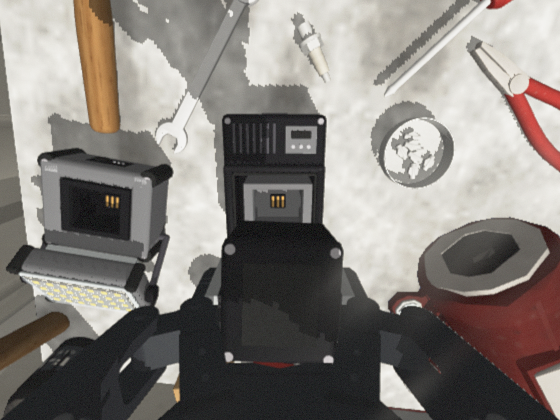

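```bash
cat >> h.py <<'E'
def solve(w,px,he=None):
    im,K,Rc,t=w; p,r=pose()
    g=cv2.cvtColor(im,cv2.COLOR_BGR2GRAY).astype(float)
    out=[]
    for u,v in px:
        x0,y0=int(u)-6,int(v)-6; a=g[y0:y0+13,x0:x0+13]; 
        b=np.clip(a-(np.median(a)+.4*(a.max()-np.median(a))),0,None)
        yy,xx=np.mgrid[:13,:13]; out.append([x0+(b*xx).sum()/b.sum(),y0+(b*yy).sum()/b.sum()])
    out=np.array(out);print('px',out.round(1).tolist())
    n,rv,tv,er=cv2.solvePnPGeneric(S,out,K,None,flags=cv2.SOLVEPNP_IPPE)
    for a,b,e in zip(rv,tv,er):
        a,b=cv2.solvePnPRefineLM(S,out,K,None,a,b)
        Rw=Rc@cv2.Rodrigues(a)[0]; o=Rc@b[:,0]+t
        Rt=r.as_matrix().T@Rw; ot=r.as_matrix().T@(o-p)
        print('err',e.ravel().round(2),'world o',o.round(4),'z',Rw[:,2].round(3),'yaw',np.degrees(np.arctan2(Rw[1,0],Rw[0,0])).round(2),'| tool o',ot.round(4),'z',Rt[:,2].round(3))
E
python3 - <<'E'
from h import *
w=cam('wrist')
solve(w,[(328,359),(228.4,356.7),(230,249),(336,253)])
p,r=pose();print(p,r.as_matrix()[:,2].round(4),[(np.round(x['position'],4).tolist(),round(x['p'],2)) for k in ('top','scene') if cam(k) for x in finder.tip_of(k,'pack')[:2]])
E
```

```text
px [[328.0, 359.2], [228.6, 356.8], [229.2, 248.9], [338.4, 251.6]]
err [81.22] world o [ 0.4119 -0.0655  0.2812] z [ 0.177 -0.089 -0.98 ] yaw 96.14 | tool o [0.012  0.007  0.0654] z [-0.169 -0.115  0.979]
err [152.89] world o [ 0.3442 -0.0967  0.2424] z [ 0.665  0.592 -0.455] yaw 122.4 | tool o [ 0.0832 -0.0146  0.1046] z [-0.744  0.492  0.452]
[ 0.42521685 -0.07086681  0.34643905] [-0.0069  0.002  -1.    ] []
```

```bash
python3 - <<'E'
s=open('h.py').read()
s=s.replace("solvePnPGeneric(S,out,","solvePnPGeneric(S-[0,0,.09],out,").replace("a,b=cv2.solvePnPRefineLM(S,out,K,None,a,b)","b=b-cv2.Rodrigues(a)[0][:,2:]*.09")
open('h.py','w').write(s)
E
python3 - <<'E'
from h import *
w=cam('wrist')
solve(w,[(328,359),(228.4,356.7),(230,249),(336,253)])
p,r=pose();print(p,r.as_matrix()[:,2].round(4))
for k in ('top','scene'):
    cam(k); print([(np.round(x['position'],4).tolist(),round(x['p'],2)) for x in finder.tip_of(k,'pack')[:2]])
E
```

```text
px [[327.9, 359.2], [228.4, 356.5], [229.2, 248.9], [337.6, 251.5]]
err [0.49] world o [ 0.4265 -0.0757  0.1295] z [-0.138  0.013  0.99 ] yaw 5.12 | tool o [-0.0019 -0.003   0.2169] z [ 0.141  0.034 -0.989]
err [6.91] world o [ 0.4889 -0.0608  0.1776] z [-0.875 -0.161  0.456] yaw 1.44 | tool o [-0.0654  0.0035  0.1685] z [ 0.892 -0.041 -0.45 ]
[ 0.4257994  -0.07331219  0.34647437] [-0.0069  0.0015 -1.    ]
[]
[([0.4313, -0.0704, 0.1266], 0.66)]
```

```bash
cat >> h.py <<'E'
def wire(c,Rw,o,col,img):
    im,K,Rc,t=c
    for hx,hy,z0,z1 in ((.018,.021,0,.042),(.026,.024,.042,.09)):
        B=np.array([[sx*hx,sy*hy,z] for z in (z0,z1) for sx,sy in ((1,1),(1,-1),(-1,-1),(-1,1))])@Rw.T+o
        q=(B-t)@Rc; uv=(q[:,:2]/q[:,2:]*K[0,0]+K[:2,2])
        for i in range(4):
            for a,b in ((i,(i+1)%4),(i+4,(i+1)%4+4),(i,i+4)):
                cv2.line(img,*[tuple(((uv[k]-img_off)*4).astype(int).tolist()) for k in (a,b)],col,1)
img_off=np.zeros(2)
E
python3 - <<'E'
import h
from h import *
s=cam('scene');t=cam('top')
out=[]
p,r=pose()
for c,(cu,cv_) in ((s,(335,215)),(t,(300,285))):
    # centre crop on pack
    o=np.array([.4265,-.0757,.1295]);q=(o+[0,0,.04]-c[3])@c[2];uv=q[:2]/q[2]*c[1][0,0]+c[1][:2,2]
    h.img_off=(uv-[50,65]).astype(int); x,y=h.img_off
    im=cv2.resize(c[0][y:y+130,x:x+100],None,fx=4,fy=4,interpolation=cv2.INTER_CUBIC)
    im=np.clip(im.astype(float)*1.8+20,0,255).astype(np.uint8)
    for tilt,col in ((-8,(0,255,0)),(0,(0,0,255))):
        Rw=(R.from_euler('z',7,degrees=True)*R.from_euler('y',tilt,degrees=True)).as_matrix()
        oo=np.array([.4265,-.0757,.1295]) if tilt else np.array([.4265-.009,-.0757,.1295])
        wire(c,Rw,oo,col,im)
    out.append(im)
cv2.imwrite('pics/wire.png',np.hstack(out)); print(p,get_obs()['time'])
E
```

```text
[ 0.42568002 -0.07296055  0.34654748] 9.95
```

View pics/wire.png

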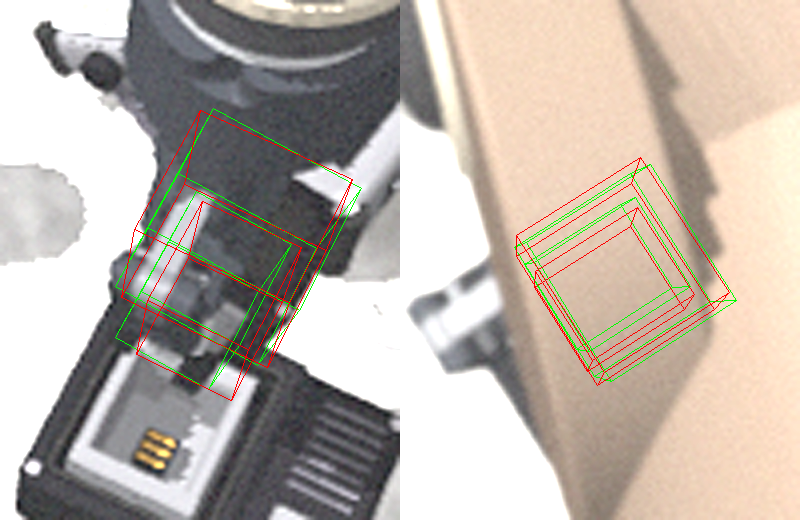

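```bash
cat > fit.py <<'E'
from h import *
def fit(px,lo,p,r,K,he):
    T=np.eye(4);T[:3,:3]=r.as_matrix();T[:3,3]=p;T=T@he
    O=np.vstack([S,[[-.026,-.024,.042],[-.026,.024,.042]]]); uv=np.array(px+lo,float)
    rv0=R.from_matrix(T[:3,:3].T@R.from_euler('z',7,degrees=True).as_matrix())
    o0=T[:3,:3].T@(np.array([.4265,-.0757,.1295])-T[:3,3])
    ok,a,b=cv2.solvePnP(O,uv,K,None,rv0.as_rotvec().reshape(3,1),o0.reshape(3,1),True)
    res=cv2.projectPoints(O,a,b,K,None)[0][:,0]-uv
    Rw=T[:3,:3]@cv2.Rodrigues(a)[0]; o=T[:3,:3]@b[:,0]+T[:3,3]
    print('res',res.round(1).tolist()); Rt=r.as_matrix().T@Rw
    print('o',o.round(4),'z',Rw[:,2].round(3),'yaw',np.degrees(np.arctan2(Rw[1,0],Rw[0,0])).round(2),'tool',(r.inv().apply(o-p)).round(4),Rt[:,2].round(3))
    return Rw,o
E
python3 - <<'E'
from fit import *
p,r=pose(); d=optics.camera('wrist')
K=np.array(d['intrinsics']);he=np.array(d['hand_eye'])
g=cv2.cvtColor(d['image'],cv2.COLOR_BGR2GRAY).astype(int)
for c in (245,260,280,300,315): print(c,g[212:262:2,c].tolist())
for v in (228,238): print(v,g[v,218:246].tolist(),g[v,315:345].tolist())
fit([(328,359),(228.4,356.7),(229.2,248.9),(337,251.5)],[(233,224),(325,224)],p,r,K,he)
fit([(328,359),(228.4,356.7),(229.2,248.9),(335.5,251.5)],[(233,224),(325,224)],p,r,K,he)
print(p,r.as_matrix().round(4).tolist())
E
```

```text
245 [28, 27, 31, 31, 23, 9, 22, 25, 28, 25, 21, 25, 21, 20, 28, 24, 25, 28, 36, 35, 27, 29, 33, 28, 32]
260 [69, 68, 61, 65, 56, 13, 23, 29, 20, 25, 24, 27, 16, 24, 25, 33, 32, 31, 29, 28, 28, 39, 30, 29, 31]
280 [86, 86, 66, 63, 68, 27, 19, 20, 26, 15, 19, 18, 22, 28, 27, 29, 28, 31, 30, 33, 30, 33, 31, 26, 28]
300 [87, 79, 68, 67, 68, 46, 18, 21, 13, 22, 21, 26, 19, 24, 29, 32, 19, 27, 29, 33, 41, 29, 31, 24, 35]
315 [49, 51, 52, 46, 43, 43, 18, 20, 33, 18, 20, 25, 23, 22, 31, 20, 24, 27, 33, 28, 34, 25, 35, 31, 32]
228 [235, 235, 236, 234, 234, 234, 233, 232, 231, 232, 235, 228, 92, 31, 38, 32, 35, 23, 19, 21, 28, 23, 33, 32, 25, 19, 28, 28] [33, 21, 19, 33, 24, 19, 33, 14, 25, 22, 63, 135, 192, 219, 216, 215, 212, 214, 215, 215, 216, 219, 219, 221, 220, 221, 222, 223, 225, 226]
238 [229, 229, 232, 232, 234, 238, 232, 163, 120, 74, 33, 27, 31, 19, 22, 22, 26, 24, 29, 29, 31, 27, 27, 23, 23, 30, 24, 20] [22, 21, 26, 22, 19, 24, 25, 17, 20, 25, 18, 18, 25, 22, 29, 23, 25, 23, 33, 85, 164, 218, 221, 219, 216, 216, 216, 218, 217, 219]
res [[0.6, 0.9], [0.3, 1.7], [1.7, -0.6], [-2.8, -0.4], [1.7, -2.4], [-1.5, 0.3]]
o [ 0.435  -0.074   0.1286] z [-0.218 -0.001  0.976] yaw 5.69 tool [-0.0105 -0.0029  0.2178] [ 0.223  0.031 -0.974]
res [[0.4, 0.6], [0.2, 1.5], [1.2, -0.4], [-2.0, -0.5], [1.8, -2.1], [-1.5, 0.3]]
o [ 0.4352 -0.0737  0.1284] z [-0.218 -0.006  0.976] yaw 5.92 tool [-0.0108 -0.0026  0.2181] [ 0.224  0.026 -0.974]
[ 0.42568002 -0.07296055  0.34654748] [[-0.9908, -0.1348, -0.0069], [-0.1349, 0.9909, 0.0017], [0.0066, 0.0026, -1.0]]
```

```bash
cat > plan.py <<'E'
from h import *
import sys
p,r=pose(); ang=float(sys.argv[1]); zb=float(sys.argv[2])
Rt=r*R.from_euler('y',ang,degrees=True)
top=np.array([.0114,-.0003,.1275])
tgt=np.array([.4263,-.0724,zb+.09])-Rt.apply(top)
print('tcp now',p.round(4),'target',tgt.round(4),'units',(r.inv().apply(tgt-p)/.03).round(3),'turn y',ang/8)
E
python3 plan.py 10.6 .075
```

```text
tcp now [ 0.4257 -0.0728  0.3466] target [ 0.4614 -0.0676  0.288 ] units [-1.218  0.006  1.944] turn y 1.325
```

>>> {"method": "play_rows", "body": {"steps": [[-0.3, 0, 0.3, 0, 0.33, 0, 0], [-0.6, 0, 0.8, 0, 0.66, 0, 0], [-0.95, 0, 1.3, 0, 1.0, 0, 0], [-1.22, 0, 1.7, 0, 1.33, 0, 0], [-1.22, 0, 1.9, 0, 1.33, 0, 0]]}}

```text
time: 10.5
position: [0.4624, -0.0677, 0.2877]
orientation: [0.2, -2.94, 0.015]
ft_force: [-0.4, -0.2, -2.4]
grip_width: 0.047
```

```bash
python3 - <<'E'
import h
from h import *
p,r=pose();print(p,r.as_matrix().round(4).tolist(),get_obs()['grip_width'],get_obs()['time'])
w=cam('wrist')
s=cam('scene');print([(np.round(x['position'],4).tolist(),round(x['p'],2)) for x in finder.tip_of('scene','pack')[:2]])
o=p+r.apply([.0114,-.0003,.1275])-[0,0,.09];q=(o+[0,0,.04]-s[3])@s[2];uv=q[:2]/q[2]*s[1][0,0]+s[1][:2,2]
print('bottom est',o)
h.img_off=(uv-[50,65]).astype(int); x,y=h.img_off
im=cv2.resize(s[0][y:y+130,x:x+100],None,fx=4,fy=4,interpolation=cv2.INTER_CUBIC)
im=np.clip(im.astype(float)*2+20,0,255).astype(np.uint8); raw=im.copy()
wire(s,R.from_euler('z',7.7,degrees=True).as_matrix(),o,(0,255,0),im)
cv2.imwrite('pics/s6.png',np.hstack([raw,im]));cv2.imwrite('pics/w6.png',w[0])
E
```

```text
[ 0.46242508 -0.06774987  0.28772015] [[-0.972, -0.1354, -0.1923], [-0.1335, 0.9908, -0.023], [0.1936, 0.0033, -0.9811]] 0.04703808807880064 10.5
[([0.4261, -0.0706, 0.0709], 0.73)]
bottom est [ 0.4268725  -0.07249771  0.07483902]
```

View pics/s6.png

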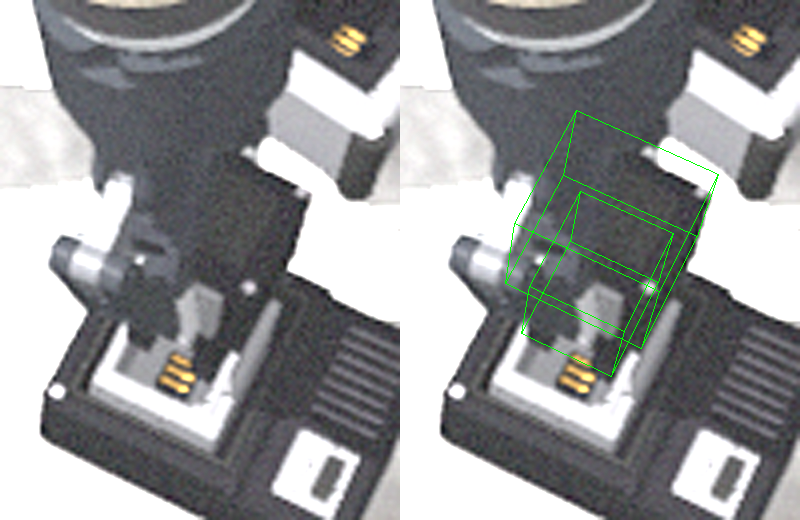

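```bash
cat > two.py <<'E'
import h
from h import *
from scipy.optimize import least_squares
def pr(c,X):
    im,K,Rc,t=c;q=(X-t)@Rc;return q[:,:2]/q[:,2:]*K[0,0]+K[:2,2]
def crop(c,o,n):
    uv=pr(c,o[None]+[0,0,.04])[0];return (uv-[50,65]).astype(int)
E
python3 - <<'E'
from two import *
p,r=pose();s=cam('scene');w=cam('wrist')
o=p+r.apply([.0114,-.0003,.1275])-[0,0,.09]; off=crop(s,o,0);print('off',off)
for tx in (-10,0,10):
    Rw=(R.from_euler('z',7.7,degrees=True)*R.from_euler('y',tx,degrees=True)).as_matrix()
    oo=o+[0,0,.064]-Rw@[0,0,.064]
    print(tx,'scene crop4',((pr(s,S@Rw.T+oo)-off)*4).round(0).tolist(),'wrist',pr(w,S@Rw.T+oo).round(0).tolist())
g=cv2.cvtColor(w[0],cv2.COLOR_BGR2GRAY)
m=cv2.connectedComponentsWithStats((g>90).astype(np.uint8))
print([(m[3][i].round(1).tolist(),int(m[2][i,4])) for i in range(1,m[0]) if 6<m[2][i,4]<120 and 200<m[3][i][0]<360 and m[3][i][1]>220])
E
```

```text
off [289 182]
-10 scene crop4 [[148.0, 219.0], [199.0, 126.0], [314.0, 190.0], [266.0, 285.0]] wrist [[333.0, 352.0], [228.0, 352.0], [229.0, 234.0], [332.0, 234.0]]
0 scene crop4 [[134.0, 218.0], [185.0, 125.0], [304.0, 179.0], [256.0, 274.0]] wrist [[331.0, 358.0], [230.0, 358.0], [227.0, 248.0], [334.0, 248.0]]
10 scene crop4 [[122.0, 218.0], [172.0, 125.0], [292.0, 168.0], [244.0, 264.0]] wrist [[329.0, 361.0], [232.0, 361.0], [226.0, 263.0], [335.0, 263.0]]
[([229.5, 248.9], 85), ([335.2, 252.8], 86), ([231.6, 358.1], 115), ([328.1, 359.1], 79)]
```

>>> {"method": "play_rows", "body": {"steps": [[-0.03, 0, 0.25, 0, 0, -0.12, 0], [-0.08, 0, 0.49, 0, 0, -0.12, 0], [-0.08, 0, 0.49, 0, 0, -0.12, 0]]}}

```text
time: 11.05
position: [0.4602, -0.0679, 0.2744]
orientation: [0.224, -2.942, 0.013]
ft_force: [-0.6, 1.2, -2.7]
grip_width: 0.0465
```

>>> {"method": "play_rows", "body": {"steps": [[-0.01, 0, 0.07, 0, 0, 0, 0], [-0.03, 0, 0.14, 0, 0, 0, 0], [-0.04, 0, 0.2, 0, 0, 0, 0]]}}

```text
time: 11.35
position: [0.4603, -0.0679, 0.2681]
orientation: [0.224, -2.942, 0.013]
ft_force: [0.3, -0.0, -4.0]
grip_width: 0.0465
```

>>> {"method": "play_rows", "body": {"steps": [[-0.05, 0, 0.03, 0, 0, 0, 0], [-0.07, 0, 0.08, 0, 0, 0, 0], [-0.09, 0, 0.17, 0, 0, 0, 0], [-0.09, 0, 0.17, 0, 0, 0, 0]]}}

```text
time: 11.75
position: [0.4618, -0.0675, 0.2622]
orientation: [0.224, -2.941, 0.012]
ft_force: [-0.6, 0.5, -1.9]
grip_width: 0.0473
```

```bash
python3 - <<'E'
from two import *
p,r=pose();o=get_obs();print(p,r.as_matrix().round(4).tolist(),o['ft_force'],o['ft_torque'])
s=cam('scene');w=cam('wrist')
g=cv2.cvtColor(w[0],cv2.COLOR_BGR2GRAY)
m=cv2.connectedComponentsWithStats((g>90).astype(np.uint8))
print([(m[3][i].round(1).tolist(),int(m[2][i,4])) for i in range(1,m[0]) if 6<m[2][i,4]<120 and 200<m[3][i][0]<360 and m[3][i][1]>220])
a=s[0][200:300,290:390]; b=w[0][120:300,190:370]
f=lambda i:np.clip(cv2.resize(i,(400,400),interpolation=cv2.INTER_CUBIC)*1.6+15.,0,255)
cv2.imwrite('pics/in7.png',np.hstack([f(a),f(b)]))
E
```

```text
[ 0.461848   -0.06746679  0.26224878] [[-0.9702, -0.1511, -0.1893], [-0.1495, 0.9885, -0.0227], [0.1906, 0.0063, -0.9817]] [-0.59088135  0.51025138 -1.91763882] [ 0.26372285 -0.21567533 -0.0044014 ]
[([229.5, 248.9], 85), ([335.2, 252.8], 87), ([232.1, 358.2], 119), ([328.1, 359.1], 79)][ WARN:0@2.611] global loadsave.cpp:1063 imwrite_ Unsupported depth image for selected encoder is fallbacked to CV_8U.
```

View pics/in7.png

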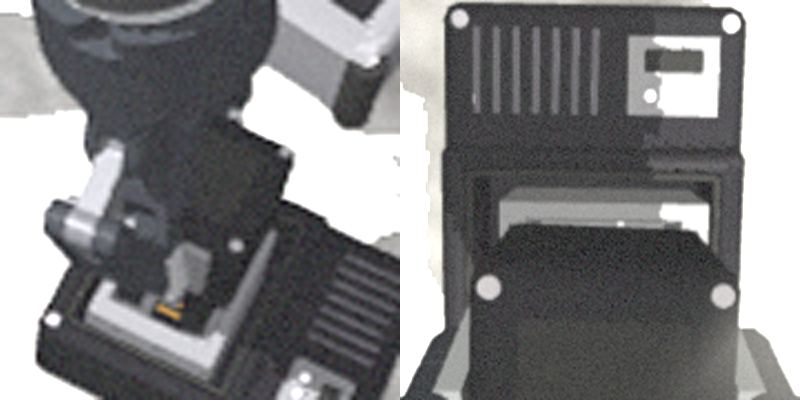

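>>> {"method": "play_rows", "body": {"steps": [[-0.015, 0, 0.07, 0, 0, 0, 0], [-0.03, 0, 0.14, 0, 0, 0, 0], [-0.045, 0, 0.2, 0, 0, 0, 0], [-0.055, 0, 0.265, 0, 0, 0, 0]]}}

```text
time: 12.25
position: [0.4619, -0.0674, 0.2541]
orientation: [0.224, -2.941, 0.012]
ft_force: [-1.1, 1.2, -2.2]
grip_width: 0.0469
```

>>> {"method": "play_rows", "body": {"steps": [[-0.015, 0, 0.07, 0, 0, 0, 0], [-0.03, 0, 0.14, 0, 0, 0, 0], [-0.045, 0, 0.2, 0, 0, 0, 0], [-0.055, 0, 0.265, 0, 0, 0, 0]]}}

```text
time: 12.65
position: [0.4619, -0.0673, 0.2458]
orientation: [0.224, -2.941, 0.012]
ft_force: [-2.3, 1.6, -1.5]
grip_width: 0.047
```

>>> {"method": "play_rows", "body": {"steps": [[-0.015, 0, 0.07, 0, 0, 0, 0], [-0.03, 0, 0.14, 0, 0, 0, 0], [-0.045, 0, 0.2, 0, 0, 0, 0], [-0.045, 0, 0.2, 0, 0, 0, 0]]}}

```text
time: 13.05
position: [0.4619, -0.0672, 0.2393]
orientation: [0.224, -2.94, 0.012]
ft_force: [-2.0, 1.2, -2.0]
grip_width: 0.0462
```

>>> {"method": "play_rows", "body": {"steps": [[-0.015, 0, 0.07, 0, 0, 0, 0], [-0.03, 0, 0.14, 0, 0, 0, 0], [-0.045, 0, 0.2, 0, 0, 0, 0], [-0.045, 0, 0.2, 0, 0, 0, 0]]}}

```text
time: 13.45
position: [0.4621, -0.0672, 0.2333]
orientation: [0.224, -2.94, 0.012]
ft_force: [-2.4, 1.5, 1.9]
grip_width: 0.0465
```

>>> {"method": "play_rows", "body": {"steps": [[-0.01, 0, 0.05, 0, 0, 0, 0], [-0.02, 0, 0.1, 0, 0, 0, 0], [-0.02, 0, 0.1, 0, 0, 0, 0]]}}

```text
time: 13.75
position: [0.4622, -0.0671, 0.2303]
orientation: [0.225, -2.941, 0.012]
ft_force: [-2.4, 1.8, 4.4]
grip_width: 0.0472
```

>>> {"method": "play_rows", "body": {"steps": [[-0.01, 0, 0.05, 0, 0, 0, 0], [-0.02, 0, 0.1, 0, 0, 0, 0], [-0.02, 0, 0.1, 0, 0, 0, 0]]}}

```text
time: 14.05
position: [0.4622, -0.0671, 0.2272]
orientation: [0.225, -2.941, 0.012]
ft_force: [-1.7, 2.4, 5.4]
grip_width: 0.0469
```

>>> {"method": "play_rows", "body": {"steps": [[-0.01, 0, 0.05, 0, 0, 0, 0], [-0.02, 0, 0.1, 0, 0, 0, 0], [-0.02, 0, 0.1, 0, 0, 0, 0]]}}

```text
time: 14.35
position: [0.4624, -0.0671, 0.2245]
orientation: [0.225, -2.942, 0.012]
ft_force: [-3.2, 2.5, 8.8]
grip_width: 0.0467
```

>>> {"method": "play_rows", "body": {"steps": [[-0.01, 0, 0.05, 0, 0, 0, 0], [-0.02, 0, 0.1, 0, 0, 0, 0], [-0.02, 0, 0.1, 0, 0, 0, 0]]}}

```text
time: 14.65
position: [0.4628, -0.0671, 0.2225]
orientation: [0.225, -2.943, 0.013]
ft_force: [-2.8, 1.6, 13.3]
grip_width: 0.0466
```

>>> {"method": "play_rows", "body": {"steps": [[-0.01, 0, 0.04, 0, 0, 0, 0], [-0.01, 0, 0.07, 0, 0, 0, 0], [-0.01, 0, 0.07, 0, 0, 0, 0]]}}

```text
time: 14.95
position: [0.4633, -0.0671, 0.2219]
orientation: [0.225, -2.946, 0.013]
ft_force: [-2.3, 3.0, 14.8]
grip_width: 0.0468
```

>>> {"method": "play_rows", "body": {"steps": [[0, 0, 0.05, 0, 0, 0, 0.1], [0, 0, 0.08, 0, 0, 0, 0.3], [0, 0, 0.1, 0, 0, 0, 0.5], [0, 0, 0.1, 0, 0, 0, 0.6], [0, 0, 0, 0, 0, 0, 0.7]]}}

```text
time: 15.45
position: [0.4633, -0.0672, 0.2214]
orientation: [0.225, -2.945, 0.013]
ft_force: [0.5, -0.7, 0.2]
grip_width: 0.0723
```

```bash
python3 - <<'E'
from two import *
p,r=pose();o=get_obs();print(p,o['ft_force'],o['grip_width'])
w=cam('wrist');s=cam('scene')
for k in ('wrist','scene'):
    print(k,[(np.round(x['position'],4).tolist(),round(x['p'],2)) for x in finder.tip_of(k,'pack')[:2]])
g=cv2.cvtColor(w[0],cv2.COLOR_BGR2GRAY)
m=cv2.connectedComponentsWithStats((g>90).astype(np.uint8))
print([(m[3][i].round(1).tolist(),int(m[2][i,4])) for i in range(1,m[0]) if 6<m[2][i,4]<120 and 180<m[3][i][0]<380 and m[3][i][1]>200])
E
```

```text
[ 0.46329949 -0.0671619   0.22138451] [ 0.52140198 -0.72856281  0.21411248] 0.0723011794797548
wrist [([0.4263, -0.0705, 0.0156], 0.8)]
scene [([0.432, -0.0685, 0.0165], 0.8)]
[([227.3, 227.1], 96), ([250.5, 223.0], 8), ([261.0, 223.0], 11), ([272.0, 223.0], 9), ([288.8, 223.1], 14), ([308.2, 223.9], 19), ([221.8, 255.9], 101), ([337.4, 258.1], 103), ([210.8, 278.8], 12), ([211.2, 298.4], 15)]
```

>>> {"method": "play_rows", "body": {"steps": [[0, 0, 0, 0, 0, 0, 1], [0, 0, 0, 0, 0, 0, 1], [0, 0, -0.7, 0, 0, 0, 1], [0, 0, -1.7, 0, 0, 0, 1], [0, 0, -2.7, 0, 0, 0, 1]]}}

```text
time: 16.15
position: [0.4783, -0.0652, 0.302]
orientation: [0.225, -2.945, 0.013]
ft_force: [0.6, -0.8, 0.7]
grip_width: 0.0857
```

>>> {"method": "play_rows", "body": {"steps": [[0.3, 0, -0.5, 0, -0.4, 0, 1], [0.6, 0, -1, 0, -0.8, 0, 1], [0.8, 0, -1.5, 0, -1.2, 0, 1], [1, 0, -2, 0, -1.4, 0, 1], [1, 0, -2, 0, -1.4, 0, 1]]}}

```text
time: 16.65
position: [0.4601, -0.0685, 0.3691]
orientation: [-0.237, 3.122, 0.008]
ft_force: [-0.1, 0.1, 0.3]
grip_width: 0.0854
```

```bash
python3 - <<'E'
from two import *
p,r=pose();o=get_obs();print(p,o['ft_force'],o['grip_width'],o['time'])
w=cam('wrist')
for k in ('wrist','scene','top'):
    if k!='wrist': cam(k)
    print(k,[(np.round(x['position'],4).tolist(),round(x['p'],2)) for x in finder.tip_of(k,'pack')[:1]+finder.tip_of(k,'charger')[:1]])
    for q in ('tab_left','tab_right'): print(q,[(np.round(x['position'],4).tolist(),round(x['p'],2)) for x in finder.find_in(k,q)[:2]])
pw=w[0]; d=[ortho(w,.4263,-.0724,z,.05,400) for z in (.106,.080)]
cv2.imwrite('pics/end.png',np.hstack(d))
E
```

```text
[ 0.460086   -0.06846304  0.36907251] [-0.05384431  0.11072469  0.25228407] 0.08539259658548318 16.65
wrist [([0.4263, -0.0713, 0.0155], 0.8), ([0.4316, -0.0737, 0.0], 0.93)]
tab_left []
tab_right [([0.4318, -0.0967, 0.0982], 0.49)]
scene [([0.43, -0.0682, 0.0145], 0.59), ([0.429, -0.0739, -0.0025], 0.77)]
tab_left [([0.4213, -0.0446, 0.0843], 0.78)]
tab_right []
top []
tab_left []
tab_right []
```

View pics/end.png

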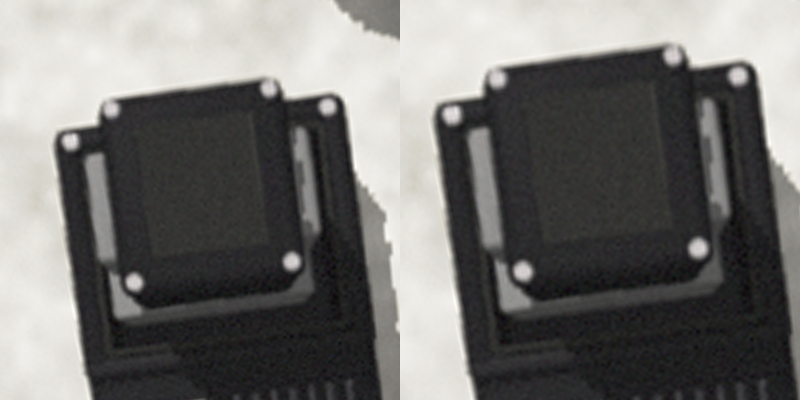

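```bash
python3 -c "
from workcell import job; print(job.close_job())"
```

```text
the job is handed in; nothing more can be done
None
```

I moved the battery pack from the lamp to the charger's dock and handed the job in at about 17 s of the 64 s allowed. It gave no verdict.

- **Getting it out:** I pressed the pack down, pinched the tabs in and drew it straight up. The lamp stayed in place as far as the cameras show: position readings before and after agree within their few-millimetre accuracy.
- **Getting it in:** The pack swung about 11° in the grip as it left the lamp. I tilted the tool to bring it upright again before lowering it into the dock. I pushed to about 17 N, counting the pack's weight, then opened the gripper while still pressing down.

**Last checks:**

| Check | Result |
|---|---|
| Height of pack's underside | about 15–16 mm above the bench; 16 mm expected when locked, and the limit is 19 mm |
| Sideways position | within about 4 mm of the dock's mid position; limit 9 mm |
| Alignment | looks upright and square to the charger |
| Tabs | about 59 mm across both; 60 mm is sprung out, 49 mm pressed in |
| Robot | clear of everything, force reading near zero |

**What disagreed or was not checked:**
- The cameras differ by 2–4 mm on where the pack and dock are. Their tilt estimates while the pack was in the grip ranged from 8° to 12.5°.
- The network that looks for the tabs never found both in one view, so the tab width comes from my own reading of the last wrist picture.
- I did not tug the pack to test the catches.
- I did not take a picture of the spray cans at the end; the arm stayed well clear of them.

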